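# Put the setting rings back in their cases

## Task

The steel setting rings were left in two stacks on the granite plate after the bore gauges were checked. Put every ring away flat, right down in the recess of its own open case: each ring's case is the one whose felt and lid card have the ring's colour and whose recess suits its size. They are precision gauges, so do not drop them or tip them over.

Things in the scene. Friction and masses are not known exactly. Their poses are not given: they have to be found in the camera images.
- ring_blue: steel setting ring with blue colour bands on its upper face and round its rim: outside diameter 68 mm, bore 26 mm through, 22 mm high, axis upright, about 530 g. Origin: centre of its underside, z up along its axis. At the start the rings form two stacks on a black granite plate 50 mm high, each ring on a larger one: blue and yellow at the bottom, red and green on those, either way round, and white on top of red or green.
- ring_yellow: steel setting ring with yellow colour bands on its upper face and round its rim: outside diameter 57 mm, bore 22 mm through, 22 mm high, axis upright, about 370 g. Origin: centre of its underside, z up along its axis.
- ring_red: steel setting ring with red colour bands on its upper face and round its rim: outside diameter 46 mm, bore 16 mm through, 22 mm high, axis upright, about 250 g. Origin: centre of its underside, z up along its axis.
- ring_green: steel setting ring with green colour bands on its upper face and round its rim: outside diameter 35 mm, bore 12 mm through, 22 mm high, axis upright, about 145 g. Origin: centre of its underside, z up along its axis.
- ring_white: steel setting ring with white colour bands on its upper face and round its rim: outside diameter 24 mm, bore 8 mm through, 22 mm high, axis upright, about 70 g. Origin: centre of its underside, z up along its axis.
- case_blue: open wooden case of the blue ring, fixed: a block 100 x 100 x 24 mm with one round recess 78 mm across and 10 mm deep (its floor, covered in blue felt, lies 14 mm above the bench; the rim is bevelled 3 mm wide), so that a seated ring stands 12 mm proud of the block. The lid, of the same size, 22 mm high and with a blue card inside, lies folded open flat on the bench on the block's +x side. Origin: on the recess axis at bench level; z up.
- case_yellow: open wooden case of the yellow ring, fixed: a block 89 x 89 x 24 mm with one round recess 67 mm across and 10 mm deep (its floor, covered in yellow felt, lies 14 mm above the bench; the rim is bevelled 3 mm wide), so that a seated ring stands 12 mm proud of the block. The lid, of the same size, 22 mm high and with a yellow card inside, lies folded open flat on the bench on the block's +x side. Origin: on the recess axis at bench level; z up.
- case_red: open wooden case of the red ring, fixed: a block 78 x 78 x 24 mm with one round recess 56 mm across and 10 mm deep (its floor, covered in red felt, lies 14 mm above the bench; the rim is bevelled 3 mm wide), so that a seated ring stands 12 mm proud of the block. The lid, of the same size, 22 mm high and with a red card inside, lies folded open flat on the bench on the block's +x side. Origin: on the recess axis at bench level; z up.
- case_green: open wooden case of the green ring, fixed: a block 67 x 67 x 24 mm with one round recess 45 mm across and 10 mm deep (its floor, covered in green felt, lies 14 mm above the bench; the rim is bevelled 3 mm wide), so that a seated ring stands 12 mm proud of the block. The lid, of the same size, 22 mm high and with a green card inside, lies folded open flat on the bench on the block's +x side. Origin: on the recess axis at bench level; z up.
- case_white: open wooden case of the white ring, fixed: a block 56 x 56 x 24 mm with one round recess 34 mm across and 10 mm deep (its floor, covered in white felt, lies 14 mm above the bench; the rim is bevelled 3 mm wide), so that a seated ring stands 12 mm proud of the block. The lid, of the same size, 22 mm high and with a white card inside, lies folded open flat on the bench on the block's +x side. Origin: on the recess axis at bench level; z up.

How it is judged:
At the end, for the whole second after the job is handed in: All five rings lie released and at rest in the recesses of their own cases: centre within 9 mm of the recess axis, underside within 2.5 mm of the recess floor (below 16.5 mm over the bench; the floor is at 14 mm), tilted less than 0.06 rad (horizontal distance between ring_blue and case_blue below 0.009 m and z of ring_blue in the frame of case_blue between 0.01 and 0.0165 m and angle between each of ring_blue, ring_yellow, ring_red, ring_green, ring_white's own z axis and vertical below 0.06 rad and linear speed of each of ring_blue, ring_yellow, ring_red, ring_green, ring_white below 0.02 m/s and contact force between the fingers and ring_blue below 0.05 N and horizontal distance between ring_yellow and case_yellow below 0.009 m and z of ring_yellow in the frame of case_yellow between 0.01 and 0.0165 m and contact force between the fingers and ring_yellow below 0.05 N and horizontal distance between ring_red and case_red below 0.009 m and z of ring_red in the frame of case_red between 0.01 and 0.0165 m and contact force between the fingers and ring_red below 0.05 N and horizontal distance between ring_green and case_green below 0.009 m and z of ring_green in the frame of case_green between 0.01 and 0.0165 m and contact force between the fingers and ring_green below 0.05 N and horizontal distance between ring_white and case_white below 0.009 m and z of ring_white in the frame of case_white between 0.01 and 0.0165 m and contact force between the fingers and ring_white below 0.05 N); the robot touches nothing.
It fails at once if a ring is dropped, thrown or knocked off (it moves faster than 0.5 m/s while the fingers do not touch it) ((linear speed of ring_blue above 0.5 m/s and contact force between the fingers and ring_blue below 0.05 N) or (linear speed of ring_yellow above 0.5 m/s and contact force between the fingers and ring_yellow below 0.05 N) or (linear speed of ring_red above 0.5 m/s and contact force between the fingers and ring_red below 0.05 N) or (linear speed of ring_green above 0.5 m/s and contact force between the fingers and ring_green below 0.05 N) or (linear speed of ring_white above 0.5 m/s and contact force between the fingers and ring_white below 0.05 N)).
It fails at once if a ring is tipped over (by more than 60 degrees) (angle between any of ring_blue, ring_yellow, ring_red, ring_green, ring_white's own z axis and vertical above 1.05 rad).
It also fails if it takes over 112 s, if anything falls off the work surface, if the arm or the gripper's body presses on something with over 40 N, if the wrist force passes 120 N, or if a joint passes its speed limit or range.

## Robot

A 6-joint arm with a two-finger parallel gripper is mounted at the origin on the work surface. World frame = base frame: x ahead of the robot, y to its left, z up, the work surface at z = 0. Lengths are in m, angles in rad, forces in N, time in s.
With the tool pointing down it reaches from about 0.35 to 0.775 m from the base axis. Payload 7.3 kg.
Tool frame: the origin (TCP) lies at the very end of the fingers, on their centre line; the grasp point (between the pads) lies 19 mm behind it; z points along the fingers, y is the line along which they close (so a half turn about z gives the same grasp; the last joint's range is limited). The gripper opens to 92 mm and grips with 3 to 60 N. Pads are 19 mm wide; open, the fingers measure 130 mm over their backs; the gripper's body (75 mm by 190 mm) begins 47 mm behind the grasp point.
Start: joints at [1.009, 0.342, 1.524, -0, 1.275, -0.146], TCP at [0.212, 0.48, 0.227] pointing down, gripper open.
Joint ranges: [-2.53, 2.53], [-0.77, 2.02], [0.04, 2.7], [-1, 4.14], [0.28, 2.66], [-3.11, 3.11]. Speed limits (rad/s): [2.57, 2.57, 3.14, 3.14, 3.14, 3.14].

## Interface

Orientations are given as [roll, pitch, yaw] about the fixed x, y, z axes, in that order (R = Rz(yaw) Ry(pitch) Rx(roll)).
In Python, from cell import robot, read_camera, get_calibration gives the robot as it stands. The module is installed in compiled form; this text tells all that it offers.
- The arm moves only by the tool send_rows, never from a script. Its argument "plan" is a list of rows, each a list of 2 entries, a list of its own where there are three numbers: the shift along the tool's x, y, z as a fraction of full scale, then the turn, a rotation vector about the tool's x, y, z as a fraction of full scale. A call has exactly 10 rows; each row shifts and turns the commanded pose from where the row before left it, along the tool's axes as they then stand; what a row does not reach is not made up. Full scale, the value 1, is 0.025 m for a shift and 90 degrees for a turn. A row lasts 1/8 s, in which the tool goes at most 62.5 mm and 10.7 degrees, less where a joint would pass 70% of its speed; a pose out of reach is approached as far as the arm can. A call with a number of a shift or a turn outside -1 to 1 is refused whole. A call with a gripper value outside its range is refused whole. "gripper" is the opening, from -1 (shut) to 1 (fully open), so that 0 is half open, set as the call begins (left out, the last holds). The fingers move at their own pace and stop on an object; "force" is the grip in N (left out, the last holds). Time passes only in rows, so rows that do not move let the fingers close, or fill a call up. It gives the time, the measured TCP pose, the force, the opening and the grip force at its end, in the units of the state.
- robot.observe(): the state, without advancing time (a new reading comes with each control period).
- read_camera(name): name is "scene" or "top"; returns (picture, depth): 480x640x3 uint8, blue, green, red; 480x640 float32, m along the optical axis (not along the pixel's ray), 0 where there is no reading.
- get_calibration(name): a dict with "intrinsics" (3x3 intrinsics, pixels), "rvec" (rotation vector, rad) and "tvec" (3), from world to camera coordinates, as OpenCV has them. Camera axes: x right, y down, z forward; pixel columns grow to the right and rows downward; lengths in m; the calibration is good to about 2 mm. A picture is of the moment at which its call begins. get_calibration takes no time and is no camera call.
- robot.hand_in(): hands the job in; it is judged then, once.
The state is a dict: "time": time; "qpos": joint angles; "qvel": joint speeds; "joint_efforts": joint torques, N m; "tool_pos": TCP position; "tool_rot": TCP orientation; "contact_force": force on the tool from outside, world axes, zero at the start; "torque": the same for the moment, N m; "opening": finger opening in m; "grip_force": force on a finger pad.
Only numpy, scipy, OpenCV 4.12 (cv2) and the standard library are available. Lean on these libraries where they do the work, as an engineer would, in place of code of your own. Each camera call takes 0.05 s, during which the arm holds its last target. There are 200 camera calls.

## Working session

There is one attempt and no reset: what is moved stays moved. The work goes in short steps, Python scripts to look and compute and a tool call to move; the robot and the scene stay as the last step left them, time stands still between calls to the robot, and variables do not carry over. Pictures are saved under pics/ and viewed, at most 14 in all, crops included, and the job is handed in when it is done.

Besides the shell and the picture viewer there is one more tool, called after ">>>" by a JSON object that holds its "fn" and its "kwargs", one argument or row to a line. send_rows: Moves the arm, as the interface text tells. Shift numbers are shares of 0.025 m and turn numbers shares of 90 degrees, none past 1 either way. Its arguments: {"type":"object","properties":{"plan":{"type":"array"},"gripper":{"type":"number"},"force":{"type":"number"}},"required":["plan"]}

```bash
mkdir -p pics
python3 - <<'E'
from cell import robot, read_camera, get_calibration
import cv2, numpy as np
for n in("scene","top"):
    p,d=read_camera(n); cv2.imwrite(f"pics/{n}0.png",p); np.save(n+"0.npy",d)
    c=get_calibration(n); R=cv2.Rodrigues(np.array(c["rvec"]))[0]; print(n,c["intrinsics"],(-R.T@np.array(c["tvec"]).ravel()).round(3),R.round(2).tolist())
o=robot.observe(); print({k:np.round(v,3).tolist() for k,v in o.items()})
E
```

```text
scene [[467.12700713   0.         322.46209911]
 [  0.         467.12700713 238.71828074]
 [  0.           0.           1.        ]] [ 1.095 -0.157  0.939] [[0.3, 0.95, -0.01], [0.79, -0.26, -0.55], [-0.53, 0.16, -0.83]]
top [[466.88791892   0.         322.26270609]
 [  0.         466.88791892 243.30111326]
 [  0.           0.           1.        ]] [ 0.477 -0.009  1.067] [[-0.02, -1.0, 0.01], [-1.0, 0.02, -0.08], [0.08, -0.01, -1.0]]
{'time': 0.1, 'qpos': [1.009, 0.343, 1.525, -0.0, 1.275, -0.146], 'qvel': [0.001, -0.002, -0.004, -0.002, 0.001, 0.0], 'joint_efforts': [0.002, -43.2, -24.47, 0.072, 0.053, -0.0], 'tool_pos': [0.212, 0.48, 0.226], 'tool_rot': [-3.14, -0.0, 2.726], 'contact_force': [0.418, 0.781, 0.083], 'torque': [0.015, -0.008, 0.022], 'grip_force': 0.0, 'opening': 0.092}
```

View pics/scene0.png

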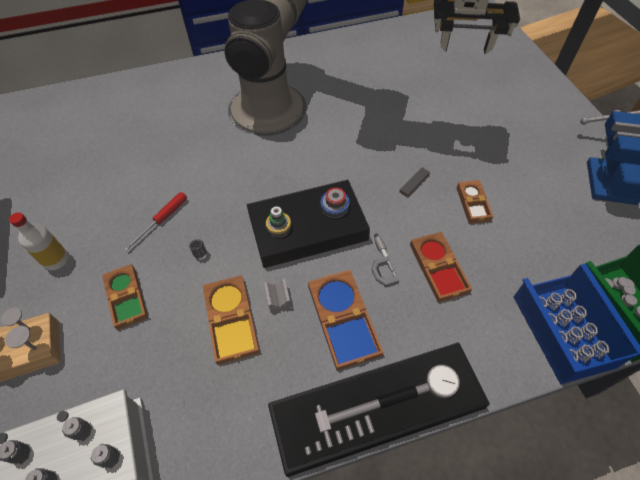

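View pics/top0.png

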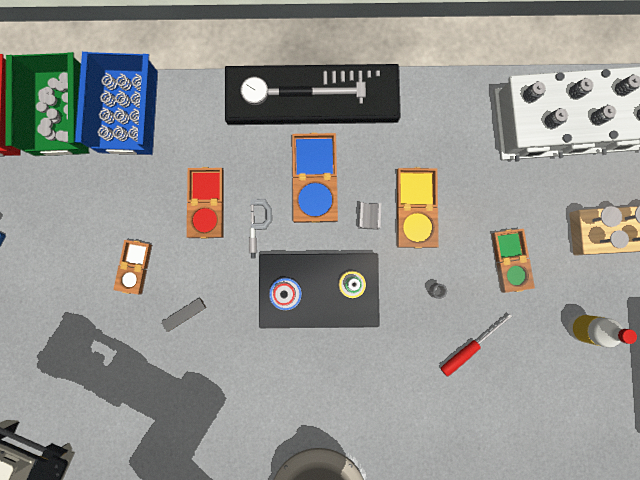

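```bash
cat > h.py <<'E'
import cv2, numpy as np
from cell import robot, read_camera, get_calibration
def cal(n):
    c=get_calibration(n); R=cv2.Rodrigues(np.array(c["rvec"]))[0]; t=np.array(c["tvec"]).ravel()
    return np.array(c["intrinsics"]),R,t
def ray(n,uv,z):
    K,R,t=cal(n); o=-R.T@t; d=R.T@np.linalg.inv(K)@[uv[0],uv[1],1.]
    return (o+d*(z-o[2])/d[2])[:2]
def cloud(n,d):
    K,R,t=cal(n); v,u=np.mgrid[:480,:640]; p=np.stack([(u-K[0,2])/K[0,0]*d,(v-K[1,2])/K[1,1]*d,d],-1)
    return (p-t)@R
HUE={"blue":(105,120),"yellow":(20,32),"green":(55,80)}
def mask(img,c):
    h,s,v=[x.astype(int) for x in cv2.split(cv2.cvtColor(img,cv2.COLOR_BGR2HSV))]
    if c=="white": return (s<40)&(v>190)
    if c=="red": return ((h<6)|(h>174))&(s>150)&(v>90)
    a,b=HUE[c]; return (h>=a)&(h<=b)&(s>110)&(v>60)
E
python3 - <<'E'
from h import *
boxes={"top":dict(blue=(315,199),yellow=(417,227),red=(204,220),green=(516,275),white=(129,280)),
"scene":dict(blue=(337,295),yellow=(227,298),red=(432,250),green=(122,283),white=(474,191))}
for n in boxes:
    img=cv2.imread(f"pics/{n}0.png")
    for c,(u,v) in boxes[n].items():
        l,k,st,ce=cv2.connectedComponentsWithStats(mask(img,c).astype(np.uint8),connectivity=4)
        i=l[v,u]; print(n,c,i,st[i].tolist(),ray(n,ce[i],.0175).round(4))
    d=np.load(n+"0.npy"); P=cloud(n,d)
    s=(P[...,0]>.28)&(P[...,0]<.5)&(abs(P[...,1]-0.0)<.15)
    for zt,yr in((.116,(-.15,0)),(.094,(-.15,0)),(.072,(-.15,0)),(.116,(0,.15)),(.094,(0,.15)),(.072,(0,.15)),(.05,(-.15,.15))):
        m=s&(abs(P[...,2]-zt)<.005)&(P[...,1]>yr[0])&(P[...,1]<yr[1])
        if m.sum()<20: print(n,zt,yr,m.sum());continue
        q=P[m]; cc,r=cv2.minEnclosingCircle(q[:,:2].astype(np.float32))
        print(n,zt,yr,m.sum(),"mean",q.mean(0).round(4),"circ",np.round(cc,4),round(r,4))
img=cv2.imread("pics/top0.png")
cv2.imwrite("pics/crop.png",cv2.resize(img[240:340,250:390],None,fx=5,fy=5))
E
```

```text
Traceback (most recent call last):
TypeError: 'int' object is not subscriptable
```

```bash
cat > m.py <<'E'
from h import *
boxes={"top":dict(blue=(315,199),yellow=(417,227),red=(204,220),green=(516,275),white=(129,280)),
"scene":dict(blue=(337,295),yellow=(227,298),red=(432,250),green=(122,283),white=(474,191))}
for n in boxes:
    img=cv2.imread(f"pics/{n}0.png")
    for c,(u,v) in boxes[n].items():
        k,l,st,ce=cv2.connectedComponentsWithStats(mask(img,c).astype(np.uint8),connectivity=4)
        i=l[v,u]; print(n,c,i,st[i].tolist(),ray(n,ce[i],.0175).round(4))
    d=np.load(n+"0.npy"); P=cloud(n,d)
    s=(P[...,0]>.28)&(P[...,0]<.5)&(abs(P[...,1]-0.0)<.15)
    for zt,yr in((.116,(-.15,0)),(.094,(-.15,0)),(.072,(-.15,0)),(.116,(0,.15)),(.094,(0,.15)),(.072,(0,.15)),(.05,(-.15,.15))):
        m=s&(abs(P[...,2]-zt)<.005)&(P[...,1]>yr[0])&(P[...,1]<yr[1])
        if m.sum()<20: print(n,zt,yr,m.sum());continue
        q=P[m]; cc,r=cv2.minEnclosingCircle(q[:,:2].astype(np.float32))
        print(n,zt,yr,m.sum(),"mean",q.mean(0).round(4),"circ",np.round(cc,4),round(r,4))
img=cv2.imread("pics/top0.png")
cv2.imwrite("pics/crop.png",cv2.resize(img[240:340,250:390],None,fx=5,fy=5))
E
python3 m.py
```

```text
top blue 104 [299, 183, 33, 33, 863] [ 0.6587 -0.0054]
top yellow 10 [403, 213, 29, 29, 640] [ 0.5914 -0.2363]
top red 8 [193, 208, 24, 25, 456] [0.6154 0.2447]
top green 20 [508, 266, 17, 19, 216] [ 0.4791 -0.4547]
top white 498 [123, 273, 13, 14, 159] [0.4838 0.4121]
top 0.116 (-0.15, 0) 104 mean [ 0.4661 -0.0823  0.1162] circ [ 0.4661 -0.0826] 0.0123
top 0.094 (-0.15, 0) 109 mean [ 0.4651 -0.0807  0.0941] circ [ 0.4654 -0.0823] 0.0175
top 0.072 (-0.15, 0) 339 mean [ 0.4654 -0.0805  0.0723] circ [ 0.4652 -0.082 ] 0.0288
top 0.116 (0, 0.15) 0
top 0.094 (0, 0.15) 349 mean [0.4478 0.0615 0.0941] circ [0.4478 0.0617] 0.0233
top 0.072 (0, 0.15) 410 mean [0.4475 0.0572 0.072 ] circ [0.4473 0.0601] 0.0342
top 0.05 (-0.15, 0.15) 5609 mean [ 0.4326 -0.0132  0.0502] circ [ 0.439  -0.0111] 0.1433
scene blue 58 [319, 281, 35, 30, 805] [ 0.6611 -0.0022]
scene yellow 12 [211, 286, 30, 26, 600] [ 0.5933 -0.2334]
scene red 12 [421, 241, 24, 19, 350] [0.6172 0.2483]
scene green 9 [112, 275, 18, 15, 202] [ 0.4807 -0.4518]
scene white 1 [466, 188, 12, 7, 66] [0.4862 0.4157]
scene 0.116 (-0.15, 0) 81 mean [ 0.4695 -0.0792  0.1161] circ [ 0.4683 -0.0788] 0.0132
scene 0.094 (-0.15, 0) 90 mean [ 0.4759 -0.0801  0.0942] circ [ 0.4692 -0.0797] 0.018
scene 0.072 (-0.15, 0) 223 mean [ 0.4779 -0.0793  0.0719] circ [ 0.4672 -0.0789] 0.0296
scene 0.116 (0, 0.15) 0
scene 0.094 (0, 0.15) 246 mean [0.452  0.0649 0.0941] circ [0.4498 0.0654] 0.0247
scene 0.072 (0, 0.15) 256 mean [0.4618 0.0581 0.0723] circ [0.4497 0.064 ] 0.0347
scene 0.05 (-0.15, 0.15) 3270 mean [ 0.4387 -0.0149  0.0502] circ [ 0.4386 -0.0074] 0.1423
```

View pics/crop.png

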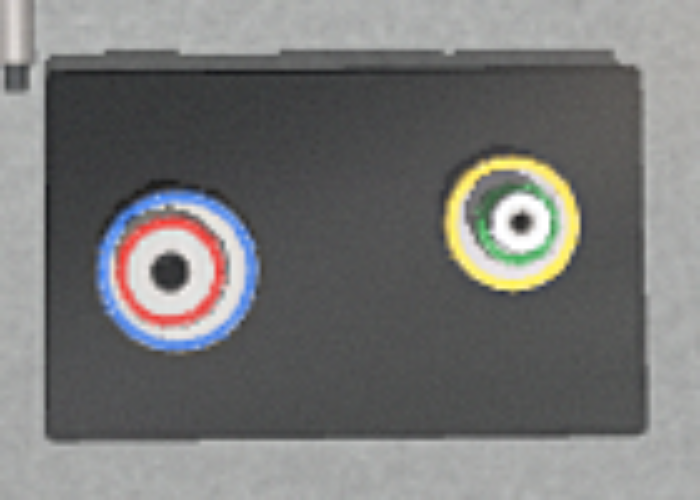

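>>> {"fn": "send_rows", "kwargs": {
  "plan": [
    [[0,0,0],[0,0,0.105]],
    [[0,0,0],[0,0,0.105]],
    [[0,0,0],[0,0,0.105]],
    [[0,0,0],[0,0,0.105]],
    [[0,0,0],[0,0,0.105]],
    [[0,0,0],[0,0,0.105]],
    [[0,0,0],[0,0,0.105]],
    [[-1,0.45,0],[0,0,0]],
    [[-1,0.45,0],[0,0,0]],
    [[-1,0.45,0],[0,0,0]]
  ],
  "gripper": 0,
  "force": 25
}}

```text
time: 1.35
tool_pos: [0.2459, 0.4044, 0.2264]
tool_rot: [-3.141, 0.001, 1.572]
contact_force: [0.5, -0.2, 0.1]
opening: 0.0455
grip_force: 0.0
```

>>> {"fn": "send_rows", "kwargs": {
  "plan": [
    [[-1,0.45,0],[0,0,0]],
    [[-1,0.45,0],[0,0,0]],
    [[-1,0.45,0],[0,0,0]],
    [[-1,0.45,0],[0,0,0]],
    [[-1,0.45,0],[0,0,0]],
    [[-1,0.45,0],[0,0,0]],
    [[-1,0.45,0],[0,0,0]],
    [[-1,0.45,0],[0,0,0]],
    [[-1,0.45,0],[0,0,0]],
    [[-1,0.45,0],[0,0,0]]
  ]
}}

```text
time: 2.6
tool_pos: [0.3585, 0.1545, 0.2265]
tool_rot: [-3.141, 0.0, 1.571]
contact_force: [0.9, -0.3, -0.1]
opening: 0.0459
grip_force: 0.0
```

>>> {"fn": "send_rows", "kwargs": {
  "plan": [
    [[-1,0.46,0],[0,0,0]],
    [[-1,0.46,0],[0,0,0]],
    [[-1,0.46,0],[0,0,0]],
    [[-1,0.46,0],[0,0,0]],
    [[-1,0.46,0],[0,0,0]],
    [[-1,0.46,0],[0,0,0]],
    [[-1,0.46,0],[0,0,0]],
    [[-1,0.46,0.5],[0,0,0]],
    [[-1,0.46,0.5],[0,0,0]],
    [[-0.42,0.2,0.5],[0,0,0]]
  ]
}}

```text
time: 3.85
tool_pos: [0.4673, -0.0811, 0.1884]
tool_rot: [-3.141, -0.0, 1.57]
contact_force: [0.6, 0.1, 0.4]
opening: 0.0459
grip_force: 0.0
```

Run:
```python
from h import *
p,d=read_camera("scene"); cv2.imwrite("pics/s1.png",cv2.resize(p[120:260,200:400],None,fx=4,fy=4)); print(robot.observe()["tool_pos"])
```

```text
[ 0.46680687 -0.08133685  0.18681318]
```

View pics/s1.png

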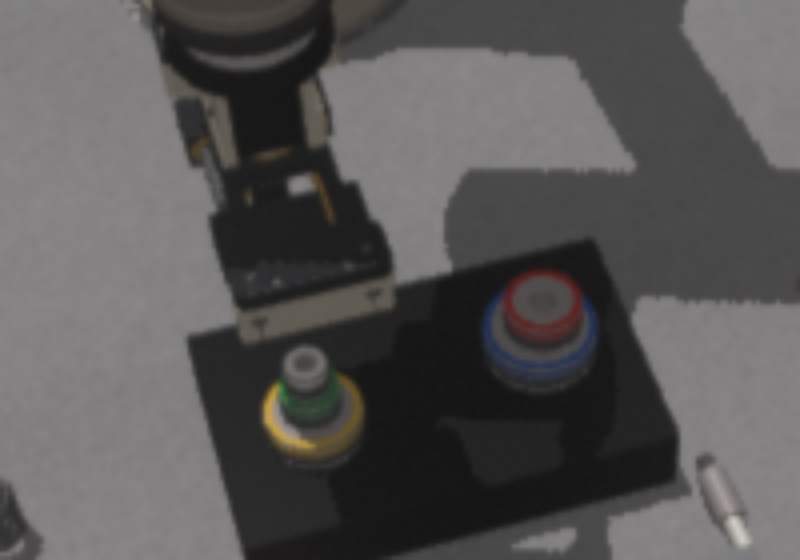

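Run:
```python
from h import *
K,R,t=cal("scene")
for z in (.187,.206,.253):
  for dx in(-.042,0,.042):
    q=K@(R@np.array([.467+dx,-.081,z])+t); q=q[:2]/q[2]; print(z,dx,((q-[200,120])*4).round())
p,d=read_camera("scene"); P=cloud("scene",d)
for u,v in((300,320),(270,325),(310,280),(310,230)): print(P[120+v//4,200+u//4].round(3))
```

```text
0.187 -0.042 [267. 220.]
0.187 0 [286. 278.]
0.187 0.042 [306. 339.]
0.206 -0.042 [263. 196.]
0.206 0 [282. 254.]
0.206 0.042 [302. 316.]
0.253 -0.042 [252. 132.]
0.253 0 [272. 192.]
0.253 0.042 [293. 255.]
[ 0.554 -0.088  0.259]
[ 0.556 -0.103  0.265]
[ 0.562 -0.083  0.296]
[ 0.515 -0.073  0.276]
```

>>> {"fn": "send_rows", "kwargs": {
  "plan": [
    [[0,0,0.6],[0,0,0]],
    [[0,0,0.6],[0,0,0]],
    [[0,0,0.6],[0,0,0]],
    [[0,0,0.5],[0,0,0]],
    [[0,0,0.4],[0,0,0]],
    [[0,0,0.3],[0,0,0]],
    [[0,0,0.2],[0,0,0]],
    [[0,0,0],[0,0,0]],
    [[0,0,0],[0,0,0]],
    [[0,0,0],[0,0,0]]
  ]
}}

```text
time: 5.2
tool_pos: [0.4673, -0.0802, 0.1095]
tool_rot: [3.141, 0.0, 1.571]
contact_force: [0.4, 0.2, 0.3]
opening: 0.046
grip_force: 0.0
```

>>> {"fn": "send_rows", "kwargs": {
  "plan": [
    [[0,0,0],[0,0,0]],
    [[0,0,0],[0,0,0]],
    [[0,0,0],[0,0,0]],
    [[0,0,0],[0,0,0]],
    [[0,0,0],[0,0,0]],
    [[0,0,0],[0,0,0]],
    [[0,0,0],[0,0,0]],
    [[0,0,0],[0,0,0]],
    [[0,0,-0.2],[0,0,0]],
    [[0,0,-0.3],[0,0,0]]
  ],
  "gripper": -1,
  "force": 25
}}

```text
time: 6.45
tool_pos: [0.4669, -0.08, 0.1219]
tool_rot: [-3.141, -0.0, 1.571]
contact_force: [0.1, -0.4, -0.2]
opening: 0.0222
grip_force: 25.0
```

>>> {"fn": "send_rows", "kwargs": {
  "plan": [
    [[0.5,0.036,-0.6],[0,0,0]],
    [[0.988,0.036,-0.6],[0,0,0]],
    [[0.988,0.036,-0.6],[0,0,0]],
    [[0.988,0.036,0],[0,0,0]],
    [[0.988,0.036,0],[0,0,0]],
    [[0.988,0.036,0],[0,0,0]],
    [[0.988,0.036,0],[0,0,0]],
    [[0.988,0.036,0],[0,0,0]],
    [[0.988,0.036,0],[0,0,0]],
    [[0.988,0.036,0],[0,0,0]]
  ]
}}

```text
time: 7.7
tool_pos: [0.476, 0.1556, 0.1672]
tool_rot: [3.141, -0.0, 1.571]
contact_force: [1.2, 0.2, -1.5]
opening: 0.0223
grip_force: 25.0
```

>>> {"fn": "send_rows", "kwargs": {
  "plan": [
    [[1,0.036,0],[0,0,0]],
    [[1,0.036,0],[0,0,0]],
    [[1,0.036,0],[0,0,0]],
    [[1,0.036,0],[0,0,0]],
    [[1,0.036,0],[0,0,0]],
    [[1,0.036,0],[0,0,0]],
    [[1,0.036,0.4],[0,0,0]],
    [[1,0.036,0.6],[0,0,0]],
    [[1,0.036,0.8],[0,0,0]],
    [[1,0.036,0.8],[0,0,0]]
  ]
}}

```text
time: 8.95
tool_pos: [0.4849, 0.4056, 0.1017]
tool_rot: [3.141, -0.0, 1.571]
contact_force: [0.9, 1.0, -1.5]
opening: 0.0222
grip_force: 25.0
```

Run:
```python
from h import *
p,d=read_camera("scene"); cv2.imwrite("pics/s2.png",cv2.resize(p[100:250,400:540],None,fx=4,fy=4)); print(np.mean([robot.observe()["tool_pos"] for _ in range(5)],0))
```

```text
[0.48340993 0.40756622 0.09859789]
```

View pics/s2.png

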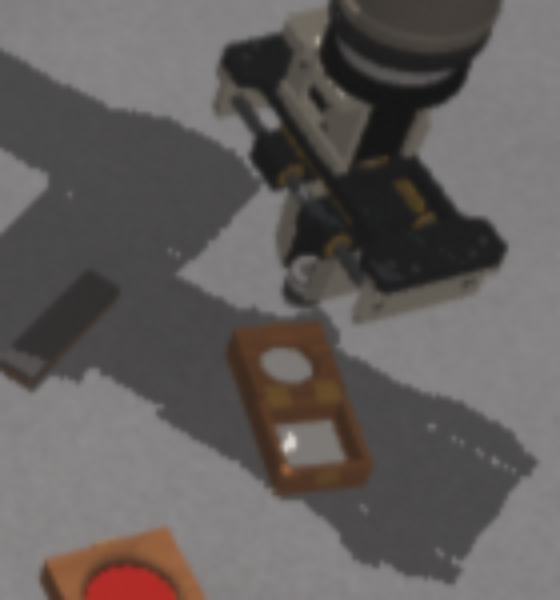

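>>> {"fn": "send_rows", "kwargs": {
  "plan": [
    [[0.3,0,0.2],[0,0,0]],
    [[0,0,0.5],[0,0,0]],
    [[0,0,0.6],[0,0,0]],
    [[0,0,0.5],[0,0,0]],
    [[0,0,0.4],[0,0,0]],
    [[0,0,0.3],[0,0,0]],
    [[0,0,0.2],[0,0,0]],
    [[0,0,0.1],[0,0,0]],
    [[0,0,0.06],[0,0,0]],
    [[0,0,0],[0,0,0]]
  ]
}}

```text
time: 10.25
tool_pos: [0.4849, 0.4123, 0.0304]
tool_rot: [3.141, -0.0, 1.571]
contact_force: [-0.5, 0.5, -0.4]
opening: 0.0225
grip_force: 25.0
```

Run:
```python
from h import *
p,d=read_camera("scene"); cv2.imwrite("pics/s3.png",cv2.resize(p[150:240,430:520],None,fx=6,fy=6)); o=robot.observe(); print(o["tool_pos"],o["contact_force"])
p,d=read_camera("top"); cv2.imwrite("pics/t3.png",p)
```

```text
[0.48495581 0.41232212 0.03049119] [-0.09482817 -0.21211836 -0.31540607]
```

View pics/s3.png

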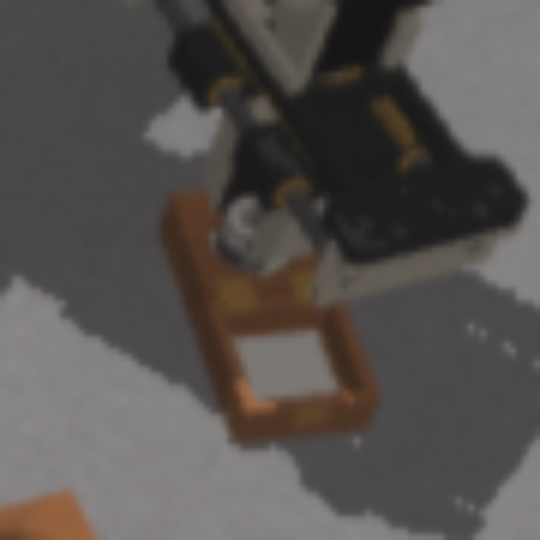

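>>> {"fn": "send_rows", "kwargs": {
  "plan": [
    [[0,0,0.04],[0,0,0]],
    [[0,0,0],[0,0,0]],
    [[0,0,0],[0,0,0]],
    [[0,0,0],[0,0,0]],
    [[0,0,0],[0,0,0]],
    [[0,0,0],[0,0,0]],
    [[0,0,0],[0,0,0]],
    [[0,0,0],[0,0,0]],
    [[0,0,0],[0,0,0]],
    [[0,0,0],[0,0,0]]
  ]
}}

```text
time: 11.6
tool_pos: [0.4849, 0.4123, 0.0293]
tool_rot: [3.141, -0.0, 1.571]
contact_force: [0.5, 0.7, 0.9]
opening: 0.022
grip_force: 25.0
```

>>> {"fn": "send_rows", "kwargs": {
  "plan": [
    [[0,0,0],[0,0,0]],
    [[0,0,0],[0,0,0]],
    [[0,0,0],[0,0,0]],
    [[0,0,0],[0,0,0]],
    [[0,0,-0.4],[0,0,0]],
    [[0,0,-0.8],[0,0,0]],
    [[0,0,-1],[0,0,0]],
    [[-1,-0.04,-1],[0,0,0]],
    [[-1,-0.04,-1],[0,0,0]],
    [[-1,-0.04,-1],[0,0,0]]
  ],
  "gripper": 0.1
}}

```text
time: 12.85
tool_pos: [0.4818, 0.3366, 0.1609]
tool_rot: [3.141, -0.001, 1.571]
contact_force: [-0.1, -0.2, 0.2]
opening: 0.0505
grip_force: 0.0
```

```bash
cat > look.py <<'E'
import sys
from h import *
C=dict(blue=(.660,-.004),yellow=(.5923,-.2350),red=(.6163,.2465),green=(.480,-.4533),white=(.485,.414))
D=dict(blue=.068,yellow=.057,red=.046,green=.035,white=.024)
for n in("top","scene"):
    p,d=read_camera(n); P=cloud(n,d); b=np.array([-.001,-.0015]) if n=="top" else np.array([.001,.0015])
    for c in sys.argv[1:]:
        g=P-np.r_[C[c]+b,0]; r=np.hypot(g[...,0],g[...,1])
        m=(r<D[c]/2+.009)&(P[...,2]>.031)&(P[...,2]<.1)
        q=g[m]
        if len(q)<8: print(n,c,len(q)); continue
        cc,R=cv2.minEnclosingCircle(q[:,:2].astype(np.float32))
        A=np.c_[q[:,:2],np.ones(len(q))]; f=np.linalg.lstsq(A,q[:,2],rcond=None)[0]
        print(n,c,len(q),"off",np.round(cc,4),"R",round(R,4),"zmed",np.median(q[:,2]).round(4),"slope",f[:2].round(3))
E
python3 look.py white
```

```text
top white 3
scene white 62 off [ 0.0001 -0.0017] R 0.0136 zmed 0.0359 slope [-0.02  -0.007]
```

>>> {"fn": "send_rows", "kwargs": {
  "plan": [
    [[-1,-0.12,0],[0,0,0]],
    [[-1,-0.12,0],[0,0,0]],
    [[-1,-0.12,0],[0,0,0]],
    [[-1,-0.12,0],[0,0,0]],
    [[-1,-0.12,0],[0,0,0]],
    [[-1,-0.12,0],[0,0,0]],
    [[-1,-0.12,0],[0,0,0]],
    [[-1,-0.12,0],[0,0,0]],
    [[-1,-0.12,0.4],[0,0,0]],
    [[-1,-0.12,0.4],[0,0,0]]
  ],
  "gripper": 0.45
}}

```text
time: 14.2
tool_pos: [0.4521, 0.0871, 0.1388]
tool_rot: [3.141, -0.0, 1.572]
contact_force: [0.1, -0.3, 0.4]
opening: 0.0671
grip_force: 0.0
```

>>> {"fn": "send_rows", "kwargs": {
  "plan": [
    [[-0.93,-0.12,0.2],[0,0,0]],
    [[0,0,0.5],[0,0,0]],
    [[0,0,0.5],[0,0,0]],
    [[0,0,0.4],[0,0,0]],
    [[0,0,0.3],[0,0,0]],
    [[0,0,0.2],[0,0,0]],
    [[0,0,0.07],[0,0,0]],
    [[0,0,0],[0,0,0]],
    [[0,0,0],[0,0,0]],
    [[0,0,0],[0,0,0]]
  ]
}}

```text
time: 15.45
tool_pos: [0.4491, 0.0639, 0.0852]
tool_rot: [3.141, -0.0, 1.571]
contact_force: [-0.4, 0.6, -0.4]
opening: 0.0665
grip_force: 0.0
```

>>> {"fn": "send_rows", "kwargs": {
  "plan": [
    [[0,0,0],[0,0,0]],
    [[0,0,0],[0,0,0]],
    [[0,0,0],[0,0,0]],
    [[0,0,0],[0,0,0]],
    [[0,0,0],[0,0,0]],
    [[0,0,0],[0,0,0]],
    [[0,0,0],[0,0,0]],
    [[0,0,-0.2],[0,0,0]],
    [[0,0,-0.6],[0,0,0]],
    [[0,0,-0.8],[0,0,0]]
  ],
  "gripper": -1,
  "force": 35
}}

```text
time: 16.7
tool_pos: [0.4482, 0.064, 0.125]
tool_rot: [-3.139, -0.0, 1.571]
contact_force: [0.4, 0.1, -2.5]
opening: 0.045
grip_force: 35.0
```

>>> {"fn": "send_rows", "kwargs": {
  "plan": [
    [[0.5,0.45,0],[0,0,0]],
    [[0.9,0.82,0],[0,0,0]],
    [[0.9,0.82,0],[0,0,0]],
    [[0.9,0.82,0],[0,0,0]],
    [[0.9,0.82,0],[0,0,0]],
    [[0.9,0.82,0],[0,0,0]],
    [[0.9,0.82,0],[0,0,0]],
    [[0.9,0.82,0.3],[0,0,0]],
    [[0.5,0.5,0.7],[0,0,0]],
    [[0,0,0.7],[0,0,0]]
  ]
}}

```text
time: 17.95
tool_pos: [0.6161, 0.248, 0.08]
tool_rot: [-3.14, 0.0, 1.573]
contact_force: [-0.1, -0.6, -2.9]
opening: 0.0448
grip_force: 35.0
```

>>> {"fn": "send_rows", "kwargs": {
  "plan": [
    [[0,0,0.4],[0,0,0]],
    [[0,0,0.4],[0,0,0]],
    [[0,0,0.4],[0,0,0]],
    [[0,0,0.4],[0,0,0]],
    [[0,0,0.3],[0,0,0]],
    [[0,0,0.2],[0,0,0]],
    [[0,0,0.1],[0,0,0]],
    [[0,0,0],[0,0,0]],
    [[0,0,0],[0,0,0]],
    [[0,0,0],[0,0,0]]
  ]
}}

```text
time: 19.2
tool_pos: [0.6163, 0.2466, 0.0277]
tool_rot: [3.141, -0.0, 1.571]
contact_force: [1.0, -0.4, -2.3]
opening: 0.0447
grip_force: 35.0
```

>>> {"fn": "send_rows", "kwargs": {
  "plan": [
    [[0,0,0.02],[0,0,0]],
    [[0,0,0.02],[0,0,0]],
    [[0,0,0.02],[0,0,0]],
    [[0,0,0],[0,0,0]],
    [[0,0,0],[0,0,0]],
    [[0,0,0],[0,0,0]],
    [[0,0,0],[0,0,0]],
    [[0,0,0],[0,0,0]],
    [[0,0,0],[0,0,0]],
    [[0,0,0],[0,0,0]]
  ]
}}

```text
time: 20.45
tool_pos: [0.6163, 0.2466, 0.027]
tool_rot: [3.141, -0.0, 1.571]
contact_force: [-3.1, -0.6, 5.3]
opening: 0.0448
grip_force: 35.0
```

>>> {"fn": "send_rows", "kwargs": {
  "plan": [
    [[0,0,0],[0,0,0]],
    [[0,0,0],[0,0,0]],
    [[0,0,0],[0,0,0]],
    [[0,0,-0.3],[0,0,0]],
    [[0,0,-0.8],[0,0,0]],
    [[0,0,-1],[0,0,0]],
    [[-1,-0.5,-1],[0,0,0]],
    [[-1,-0.5,-1],[0,0,0]],
    [[-1,-0.5,-0.5],[0,0,0]],
    [[-1,-0.5,0],[0,0,0]]
  ],
  "gripper": 0.3
}}

```text
time: 21.7
tool_pos: [0.5667, 0.1459, 0.143]
tool_rot: [3.138, -0.001, 1.571]
contact_force: [0.1, -0.7, 0.1]
opening: 0.0595
grip_force: 0.0
```

```bash
python3 look.py red white
```

```text
top red 0
top white 95 off [-0.0008 -0.0039] R 0.0123 zmed 0.0357 slope [0.038 0.094]
scene red 263 off [-0.0003 -0.0018] R 0.0244 zmed 0.036 slope [-0.005  0.018]
scene white 69 off [-0.0008 -0.0034] R 0.0137 zmed 0.0358 slope [0.045 0.031]
```

>>> {"fn": "send_rows", "kwargs": {
  "plan": [
    [[-1,-0.43,0],[0,0,0]],
    [[-1,-0.43,0],[0,0,0]],
    [[-1,-0.43,0],[0,0,0]],
    [[-1,-0.43,0],[0,0,0]],
    [[-1,-0.43,0],[0,0,0]],
    [[-1,-0.43,0],[0,0,0]],
    [[-1,-0.43,0],[0,0,0]],
    [[-1,-0.43,0.2],[0,0,0]],
    [[-1,-0.43,0.5],[0,0,0]],
    [[-0.1,-0.1,0.5],[0,0,0]]
  ],
  "gripper": 0.2
}}

```text
time: 23.05
tool_pos: [0.4675, -0.0819, 0.1109]
tool_rot: [3.14, 0.0, 1.569]
contact_force: [0.4, 0.2, 0.6]
opening: 0.0551
grip_force: 0.0
```

>>> {"fn": "send_rows", "kwargs": {
  "plan": [
    [[0,0,0.4],[0,0,0]],
    [[0,0,0.3],[0,0,0]],
    [[0,0,0.2],[0,0,0]],
    [[0,0,0.1],[0,0,0]],
    [[0,0,0],[0,0,0]],
    [[0,0,0],[0,0,0]],
    [[0,0,0],[0,0,0]],
    [[0,0,0],[0,0,0]],
    [[0,0,0],[0,0,0]],
    [[0,0,0],[0,0,0]]
  ]
}}

```text
time: 24.3
tool_pos: [0.4671, -0.0811, 0.086]
tool_rot: [3.141, -0.0, 1.571]
contact_force: [0.6, -0.1, -0.1]
opening: 0.0554
grip_force: 0.0
```

>>> {"fn": "send_rows", "kwargs": {
  "plan": [
    [[0,0,0],[0,0,0]],
    [[0,0,0],[0,0,0]],
    [[0,0,0],[0,0,0]],
    [[0,0,0],[0,0,0]],
    [[0,0,0],[0,0,0]],
    [[0,0,0],[0,0,0]],
    [[0,0,0],[0,0,0]],
    [[0,0,-0.2],[0,0,0]],
    [[0,0,-0.6],[0,0,0]],
    [[0,0,-0.8],[0,0,0]]
  ],
  "gripper": -1,
  "force": 30
}}

```text
time: 25.55
tool_pos: [0.4667, -0.0809, 0.1262]
tool_rot: [-3.14, -0.001, 1.571]
contact_force: [0.1, -0.3, 0.1]
opening: 0.0333
grip_force: 30.0
```

```bash
python3 look.py white red
```

```text
top white 93 off [-0.0009 -0.0038] R 0.0124 zmed 0.035 slope [-0.039  0.024]
top red 306 off [-0.0006 -0.0015] R 0.0238 zmed 0.0356 slope [-0.011 -0.005]
scene white 65 off [-0.0003 -0.0024] R 0.0132 zmed 0.0358 slope [0.024 0.05 ]
scene red 264 off [0.0001 0.0004] R 0.0243 zmed 0.0363 slope [-0.025  0.009]
```

>>> {"fn": "send_rows", "kwargs": {
  "plan": [
    [[-0.5,0.05,0],[0,0,0]],
    [[-1,0.05,0],[0,0,0]],
    [[-1,0.05,0],[0,0,0]],
    [[-1,0.05,0],[0,0,0]],
    [[-1,0.05,0],[0,0,0]],
    [[-1,0.05,0],[0,0,0]],
    [[-1,0.05,0],[0,0,0]],
    [[-1,0.05,0],[0,0,0]],
    [[-1,0.05,0],[0,0,0]],
    [[-1,0.05,0],[0,0,0]]
  ]
}}

```text
time: 26.9
tool_pos: [0.4793, -0.32, 0.1252]
tool_rot: [-3.141, -0.001, 1.571]
contact_force: [-0.1, 0.1, -1.0]
opening: 0.0336
grip_force: 30.0
```

>>> {"fn": "send_rows", "kwargs": {
  "plan": [
    [[-1,0,0],[0,0,0]],
    [[-1,0,0],[0,0,0]],
    [[-1,0,0],[0,0,0]],
    [[-1,0,0],[0,0,0]],
    [[-0.9,0,0.4],[0,0,0]],
    [[-0.5,0,0.6],[0,0,0]],
    [[0,0,0.6],[0,0,0]],
    [[0,0,0.6],[0,0,0]],
    [[0,0,0],[0,0,0]],
    [[0,0,0],[0,0,0]]
  ]
}}

```text
time: 28.15
tool_pos: [0.4802, -0.4532, 0.0714]
tool_rot: [3.141, 0.0, 1.572]
contact_force: [-0.1, 0.2, -0.8]
opening: 0.033
grip_force: 30.0
```

Commanded z is about 0.0715; down to 0.0275 (1.76 units).

>>> {"fn": "send_rows", "kwargs": {
  "plan": [
    [[0,0,0.4],[0,0,0]],
    [[0,0,0.4],[0,0,0]],
    [[0,0,0.4],[0,0,0]],
    [[0,0,0.3],[0,0,0]],
    [[0,0,0.16],[0,0,0]],
    [[0,0,0.04],[0,0,0]],
    [[0,0,0.04],[0,0,0]],
    [[0,0,0.02],[0,0,0]],
    [[0,0,0],[0,0,0]],
    [[0,0,0],[0,0,0]]
  ]
}}

```text
time: 29.4
tool_pos: [0.4799, -0.4537, 0.0279]
tool_rot: [3.141, 0.001, 1.571]
contact_force: [-2.2, 2.7, 6.6]
opening: 0.0331
grip_force: 30.0
```

>>> {"fn": "send_rows", "kwargs": {
  "plan": [
    [[0,0,0],[0,0,0]],
    [[0,0,0],[0,0,0]],
    [[0,0,0],[0,0,0]],
    [[0,0,-0.3],[0,0,0]],
    [[0,0,-0.8],[0,0,0]],
    [[0,0,-1],[0,0,0]],
    [[1,0,-1],[0,0,0]],
    [[1,0,-0.6],[0,0,0]],
    [[1,0,0],[0,0,0]],
    [[1,0,0],[0,0,0]]
  ],
  "gripper": 0.2
}}

```text
time: 30.65
tool_pos: [0.4799, -0.3529, 0.1204]
tool_rot: [3.141, 0.001, 1.571]
contact_force: [0.1, 0.6, -0.6]
opening: 0.0553
grip_force: 0.0
```

>>> {"fn": "send_rows", "kwargs": {
  "plan": [
    [[1,-0.05,0],[0,0,0]],
    [[1,-0.05,0],[0,0,0]],
    [[1,-0.05,0],[0,0,0]],
    [[1,-0.05,0],[0,0,0]],
    [[1,-0.05,0],[0,0,0]],
    [[1,-0.05,0],[0,0,0]],
    [[1,-0.05,0],[0,0,0]],
    [[1,-0.05,0],[0,0,0]],
    [[1,-0.05,0],[0,0,0]],
    [[1,-0.1,0.2],[0,0,0]]
  ],
  "gripper": 0.75
}}

```text
time: 31.9
tool_pos: [0.4661, -0.1025, 0.115]
tool_rot: [3.14, 0.0, 1.571]
contact_force: [0.4, -0.4, 0.0]
opening: 0.0804
grip_force: 0.0
```

```bash
python3 look.py green
```

```text
top green 193 off [0.0002 0.0003] R 0.0187 zmed 0.037 slope [ 0.011 -0.043]
scene green 186 off [0.0003 0.0015] R 0.0203 zmed 0.0358 slope [-0.029 -0.012]
```

>>> {"fn": "send_rows", "kwargs": {
  "plan": [
    [[0.9,0,0],[0,0,0]],
    [[0,0,0.4],[0,0,0]],
    [[0,0,0.5],[0,0,0]],
    [[0,0,0.5],[0,0,0]],
    [[0,0,0.35],[0,0,0]],
    [[0,0,0.2],[0,0,0]],
    [[0,0,0.08],[0,0,0]],
    [[0,0,0],[0,0,0]],
    [[0,0,0],[0,0,0]],
    [[0,0,0],[0,0,0]]
  ]
}}

```text
time: 33.25
tool_pos: [0.4659, -0.081, 0.064]
tool_rot: [3.141, 0.0, 1.571]
contact_force: [0.1, 0.3, -0.2]
opening: 0.0805
grip_force: 0.0
```

>>> {"fn": "send_rows", "kwargs": {
  "plan": [
    [[0,0,0],[0,0,0]],
    [[0,0,0],[0,0,0]],
    [[0,0,0],[0,0,0]],
    [[0,0,0],[0,0,0]],
    [[0,0,0],[0,0,0]],
    [[0,0,0],[0,0,0]],
    [[0,0,0],[0,0,0]],
    [[0,0,-0.2],[0,0,0]],
    [[0,0,-0.6],[0,0,0]],
    [[0,0,-0.8],[0,0,0]]
  ],
  "gripper": -1,
  "force": 40
}}

```text
time: 34.5
tool_pos: [0.4648, -0.0807, 0.1036]
tool_rot: [-3.139, -0.001, 1.571]
contact_force: [0.4, 0.4, -4.2]
opening: 0.0557
grip_force: 40.0
```

>>> {"fn": "send_rows", "kwargs": {
  "plan": [
    [[-0.46,0.4,0],[0,0,0]],
    [[-0.9,0.74,0],[0,0,0]],
    [[-0.9,0.74,0],[0,0,0]],
    [[-0.9,0.74,0],[0,0,0]],
    [[-0.9,0.74,0],[0,0,0]],
    [[-0.9,0.74,0],[0,0,0]],
    [[-0.8,0.64,0],[0,0,0]],
    [[-0.4,0.32,0.3],[0,0,0]],
    [[0,0,0.5],[0,0,0]],
    [[0,0,0.5],[0,0,0]]
  ]
}}

```text
time: 35.75
tool_pos: [0.5913, -0.234, 0.0694]
tool_rot: [-3.139, -0.002, 1.572]
contact_force: [0.1, -0.1, -4.2]
opening: 0.0556
grip_force: 40.0
```

>>> {"fn": "send_rows", "kwargs": {
  "plan": [
    [[0,0,0.4],[0,0,0]],
    [[0,0,0.4],[0,0,0]],
    [[0,0,0.4],[0,0,0]],
    [[0,0,0.3],[0,0,0]],
    [[0,0,0.16],[0,0,0]],
    [[0,0,0.04],[0,0,0]],
    [[0,0,0.04],[0,0,0]],
    [[0,0,0.02],[0,0,0]],
    [[0,0,0],[0,0,0]],
    [[0,0,0],[0,0,0]]
  ]
}}

```text
time: 37.0
tool_pos: [0.5926, -0.2351, 0.0278]
tool_rot: [3.141, 0.0, 1.571]
contact_force: [-0.7, 0.1, 0.6]
opening: 0.0557
grip_force: 40.0
```

>>> {"fn": "send_rows", "kwargs": {
  "plan": [
    [[0,0,0],[0,0,0]],
    [[0,0,0],[0,0,0]],
    [[0,0,0],[0,0,0]],
    [[0,0,-0.3],[0,0,0]],
    [[0,0,-0.8],[0,0,0]],
    [[0,0,-1],[0,0,0]],
    [[1,-0.48,-1],[0,0,0]],
    [[1,-0.48,-0.6],[0,0,0]],
    [[1,-0.48,0],[0,0,0]],
    [[1,-0.48,0],[0,0,0]]
  ],
  "gripper": 0.6
}}

```text
time: 38.25
tool_pos: [0.5442, -0.1343, 0.1207]
tool_rot: [3.14, 0.0, 1.571]
contact_force: [0.4, 0.1, -0.2]
opening: 0.0734
grip_force: 0.0
```

>>> {"fn": "send_rows", "kwargs": {
  "plan": [
    [[1,-0.48,0],[0,0,0]],
    [[1,-0.48,0],[0,0,0]],
    [[1,-0.48,0],[0,0,0]],
    [[1,-0.48,0],[0,0,0]],
    [[1,-0.48,0],[0,0,0]],
    [[1,-0.48,0],[0,0,0]],
    [[1,-0.48,0],[0,0,0]],
    [[0.88,-0.48,0],[0,0,0]],
    [[0,0,0.3],[0,0,0]],
    [[0,0,0],[0,0,0]]
  ],
  "gripper": 1
}}

```text
time: 39.5
tool_pos: [0.4484, 0.0616, 0.112]
tool_rot: [-3.141, 0.0, 1.571]
contact_force: [0.1, -0.2, 0.2]
opening: 0.0919
grip_force: 0.0
```

```bash
python3 look.py yellow green
```

```text
top yellow 445 off [-0.0005  0.0009] R 0.0289 zmed 0.0366 slope [ 0.    -0.014]
top green 188 off [-0.0003  0.0006] R 0.018 zmed 0.0368 slope [ 0.003 -0.01 ]
scene yellow 458 off [0.0004 0.0024] R 0.0297 zmed 0.0362 slope [-0.01  -0.004]
scene green 180 off [ 0.     -0.0001] R 0.019 zmed 0.0363 slope [-0.014 -0.03 ]
```

>>> {"fn": "send_rows", "kwargs": {
  "plan": [
    [[0,0,0.4],[0,0,0]],
    [[0,0,0.5],[0,0,0]],
    [[0,0,0.4],[0,0,0]],
    [[0,0,0.3],[0,0,0]],
    [[0,0,0.2],[0,0,0]],
    [[0,0,0.12],[0,0,0]],
    [[0,0,0],[0,0,0]],
    [[0,0,0],[0,0,0]],
    [[0,0,0],[0,0,0]],
    [[0,0,0],[0,0,0]]
  ]
}}

```text
time: 40.85
tool_pos: [0.4483, 0.062, 0.0644]
tool_rot: [3.141, -0.0, 1.571]
contact_force: [-0.6, 0.0, 0.2]
opening: 0.0919
grip_force: 0.0
```

>>> {"fn": "send_rows", "kwargs": {
  "plan": [
    [[0,0,0],[0,0,0]],
    [[0,0,0],[0,0,0]],
    [[0,0,0],[0,0,0]],
    [[0,0,0],[0,0,0]],
    [[0,0,0],[0,0,0]],
    [[0,0,0],[0,0,0]],
    [[0,0,0],[0,0,0]],
    [[0,0,-0.2],[0,0,0]],
    [[0,0,-0.6],[0,0,0]],
    [[0,0,-0.8],[0,0,0]]
  ],
  "gripper": -1,
  "force": 50
}}

```text
time: 42.1
tool_pos: [0.4471, 0.062, 0.1041]
tool_rot: [-3.139, -0.0, 1.571]
contact_force: [1.1, 0.1, -4.4]
opening: 0.0662
grip_force: 50.0
```

>>> {"fn": "send_rows", "kwargs": {
  "plan": [
    [[-0.14,0.46,0],[0,0,0]],
    [[-0.3,1,0],[0,0,0]],
    [[-0.3,1,0],[0,0,0]],
    [[-0.3,1,0],[0,0,0]],
    [[-0.3,1,0],[0,0,0]],
    [[-0.3,1,0],[0,0,0]],
    [[-0.3,1,0],[0,0,0]],
    [[-0.3,0.9,0],[0,0,0]],
    [[-0.3,0.7,0.2],[0,0,0]],
    [[-0.1,0.4,0.3],[0,0,0]]
  ]
}}

```text
time: 43.35
tool_pos: [0.6603, -0.0047, 0.0898]
tool_rot: [-3.14, -0.0, 1.571]
contact_force: [-0.4, 0.5, -4.4]
opening: 0.0662
grip_force: 50.0
```

>>> {"fn": "send_rows", "kwargs": {
  "plan": [
    [[0,0,0.4],[0,0,0]],
    [[0,0,0.5],[0,0,0]],
    [[0,0,0.5],[0,0,0]],
    [[0,0,0.4],[0,0,0]],
    [[0,0,0.3],[0,0,0]],
    [[0,0,0.2],[0,0,0]],
    [[0,0,0.1],[0,0,0]],
    [[0,0,0.04],[0,0,0]],
    [[0,0,0],[0,0,0]],
    [[0,0,0],[0,0,0]]
  ]
}}

```text
time: 44.6
tool_pos: [0.6599, -0.004, 0.031]
tool_rot: [3.141, -0.0, 1.571]
contact_force: [1.0, -0.2, -5.3]
opening: 0.0663
grip_force: 50.0
```

>>> {"fn": "send_rows", "kwargs": {
  "plan": [
    [[0,0,0.04],[0,0,0]],
    [[0,0,0.04],[0,0,0]],
    [[0,0,0.04],[0,0,0]],
    [[0,0,0.02],[0,0,0]],
    [[0,0,0],[0,0,0]],
    [[0,0,0],[0,0,0]],
    [[0,0,0],[0,0,0]],
    [[0,0,0],[0,0,0]],
    [[0,0,0],[0,0,0]],
    [[0,0,0],[0,0,0]]
  ]
}}

```text
time: 45.85
tool_pos: [0.6598, -0.0039, 0.0282]
tool_rot: [3.141, 0.0, 1.571]
contact_force: [-4.1, -0.4, 6.0]
opening: 0.0662
grip_force: 50.0
```

Contact is felt; release, rise and move clear.

>>> {"fn": "send_rows", "kwargs": {
  "plan": [
    [[0,0,0],[0,0,0]],
    [[0,0,0],[0,0,0]],
    [[0,0,0],[0,0,0]],
    [[0,0,0],[0,0,0]],
    [[0,0,-0.3],[0,0,0]],
    [[0,0,-0.8],[0,0,0]],
    [[0,0,-1],[0,0,0]],
    [[0,0,-1],[0,0,0]],
    [[0,-1,-1],[0,0,0]],
    [[0,-1,-1],[0,0,0]]
  ],
  "gripper": 0.85
}}

```text
time: 47.1
tool_pos: [0.6092, -0.004, 0.1559]
tool_rot: [3.141, 0.0, 1.571]
contact_force: [-0.2, -0.9, 0.5]
opening: 0.0847
grip_force: 0.0
```

>>> {"fn": "send_rows", "kwargs": {
  "plan": [
    [[0,-1,-0.2],[0,0,0]],
    [[0,-1,0],[0,0,0]],
    [[0,-1,0],[0,0,0]],
    [[0,-1,0],[0,0,0]],
    [[0,-1,0],[0,0,0]],
    [[0,-1,0],[0,0,0]],
    [[0,0,0],[0,0,0]],
    [[0,0,0],[0,0,0]],
    [[0,0,0],[0,0,0]],
    [[0,0,0],[0,0,0]]
  ]
}}

```text
time: 48.35
tool_pos: [0.4602, -0.004, 0.1596]
tool_rot: [3.142, -0.0, 1.571]
contact_force: [0.1, 0.1, 0.2]
opening: 0.0847
grip_force: 0.0
```

```bash
python3 look.py blue yellow red green white
python3 - <<'E'
from h import *
cv2.imwrite("pics/tend.png",read_camera("top")[0])
E
```

```text
top blue 628 off [-0.0011 -0.0001] R 0.0343 zmed 0.036 slope [ 0.007 -0.004]
top yellow 451 off [-0.0003  0.0007] R 0.0289 zmed 0.0365 slope [ 0.01  -0.005]
top red 304 off [-0.0005 -0.0016] R 0.0238 zmed 0.0358 slope [-0.009 -0.011]
top green 194 off [-0.0005 -0.0005] R 0.0187 zmed 0.0368 slope [ 0.016 -0.006]
top white 96 off [-0.0005 -0.004 ] R 0.0137 zmed 0.0355 slope [-0.012  0.053]
scene blue 632 off [-0.0009 -0.0001] R 0.035 zmed 0.0361 slope [-0.002  0.002]
scene yellow 456 off [-0.0001  0.0012] R 0.0293 zmed 0.0362 slope [-0.009 -0.004]
scene red 263 off [-0.0008 -0.0001] R 0.0242 zmed 0.036 slope [-0.015 -0.023]
scene green 180 off [-0.0003  0.0005] R 0.0191 zmed 0.0355 slope [-0.023 -0.023]
scene white 63 off [-0.0002 -0.0022] R 0.0129 zmed 0.0358 slope [0.001 0.052]
```

View pics/tend.png

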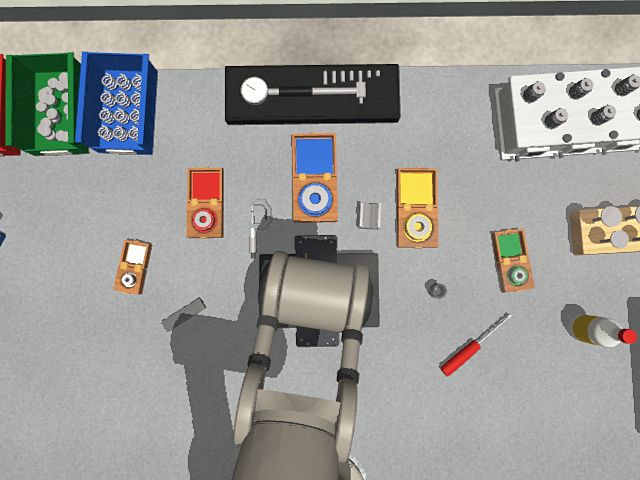

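Run:
```python
from h import *
for n,c in(("top",(.4835,.409)),("scene",(.4858,.4133))):
    d=np.median([read_camera(n)[1] for _ in range(8)],0); P=cloud(n,d)
    q=P-np.r_[c,0]; q=q[(np.hypot(q[...,0],q[...,1])<.0105)&(P[...,2]>.0325)]
    f=np.linalg.lstsq(np.c_[q[:,:2],np.ones(len(q))],q[:,2],rcond=None)[0]; print(n,len(q),f.round(4),q[:,2].std().round(4))
```

```text
top 62 [-0.0065  0.0029  0.0357] 0.0007
scene 41 [-0.0389 -0.0237  0.0363] 0.0012
```

Flat within noise; hand in.

```bash
python3 -c "
from cell import robot
print(robot.hand_in())"
```

```text
the job is handed in; nothing more can be done
None
```

All five rings are in their own cases and the job is handed in at about 49 s; the last camera check showed each ring within about 4 mm of its recess axis, flat within measurement noise and seated at the right height, but the hand-in returned no verdict.

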